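# Find the canister with the loose ball and hold it out

### The arm

A 6-joint arm with a two-finger parallel gripper is mounted at the origin on the work surface. World frame = base frame: x ahead of the robot, y to its left, z up, the work surface at z = 0. Lengths are in mm, angles in rad, forces in N, time in s.
With the tool pointing down it reaches from about 375 to 900 mm from the base axis. Payload 3.1 kg.
Tool frame: the origin (TCP) lies on the centre line of the jaws, within the pads' length; the fingertips stand arm.tips_ahead ahead of it and the grasp point (between the pads) lies 11 mm behind it (arm.tips_ahead is the distance from the TCP to the fingertips, in mm); z points along the fingers, y is the direction in which the jaws open and shut (so a half turn about z gives the same grasp; the last joint's range is limited). The gripper opens to 87 mm and grips with 3 to 60 N. Pads are 19 mm wide; open, the fingers measure 117 mm over their backs; the gripper's body (75 mm by 190 mm) begins 51 mm behind the grasp point.
Start: joints at [-1.427, 0.527, 1.433, -0, 1.181, -0.178], TCP at [198.287, -592.688, 230.548] pointing down, gripper open.
Joint ranges: [-3.08, 3.08], [-0.75, 2.2], [0.22, 2.44], [-1.43, 4.57], [0, 2.65], [-2.85, 2.85]. Speed limits (rad/s): [2.79, 2.79, 3.14, 3.14, 3.14, 3.14].

### API

Orientations are given as a rotation vector (axis times angle).
In Python, from cell import arm, vision gives the robot as it stands. The module is installed in compiled form; this text tells all that it offers.
- The arm moves only by the tool drive_tool, never from a script. Its argument "motion" is a list of rows, each an object of numbers: "grip": the finger opening in cm, from 0 to 8.7; "x", "y", "z": the shift along the tool's x, y, z in cm; "spin": the turn about the tool's z in rad. A call has 1 to 8 rows; each row is the pose to reach, as a shift and turn from the pose commanded when the call began, along the tool's axes at that moment; what a row does not reach only later rows make up. A row lasts 1/10 s, in which the tool goes at most 50 mm and 8.59 degrees, less where a joint would pass 70% of its speed; a pose out of reach is approached as far as the arm can. A call with a gripper value outside its range is refused whole. The fingers move at their own pace and stop on an object; the grip force is fixed at half the most. Time passes only in rows, so rows that repeat a pose let the fingers close. It gives the time, the measured TCP pose, the force and the opening at its end, in the units of the state.
- arm.get_obs(): the state, without advancing time (a new reading comes with each control period).
- vision.read_camera(name): name is "side" or "top" or "wrist"; returns a dict with "img" (400x640x3 uint8, blue, green, red), "intrinsics" (3x3 intrinsics, pixels), "rvec" (rotation vector, rad) and "tvec" (3), from world to camera coordinates, as OpenCV has them. Camera axes: x right, y down, z forward; pixel columns grow to the right and rows downward; lengths in mm; the calibration is good to about 2 mm. The wrist camera is an equidistant fisheye: a pixel r from the principal point sees the ray r / f radians off the axis. A picture is of the moment at which its call begins. There is no depth.
- arm.hand_in(): hands the job in, once; it reports no verdict.
The state is a dict: "time": time; "q": joint angles; "dq": joint speeds; "effort": joint torques, N m; "position": TCP position; "eef_rot": TCP orientation; "contact_force": force on the tool from outside, world axes, zero at the start; "ft_torque": the same for the moment, N m; "opening": finger opening in mm.
Only numpy, scipy, OpenCV 4.12 (cv2) and the standard library are available. Lean on these libraries where they do the work, as an engineer would, in place of code of your own. Each camera call takes 0.05 s, during which the arm holds its last target. There are 200 camera calls.

### The job

One of the three sealed aluminium canisters on the lab bench still has a loose steel grinding ball in it. Lift the canisters one at a time and shake each lengthwise, at least three times to and fro with brisk strokes of 5 cm or more, until you find the one that rattles; stand every quiet one back upright where it stood, carry only the rattling one to the grey pad at the far side and leave all other things alone. Finish while still holding the rattling canister upright and still in the gripper, about 12 cm above the middle of the pad, touching nothing else: do not put it down.

Things in the scene. Friction and masses are not known exactly. Their poses are not given: they have to be found in the camera images.
- canister_a: one of three outwardly alike sealed plain aluminium canisters: box 100 (its x) x 46 (its y) x 50 mm (z), a dark clip on each short end, standing upright on the bench; origin at the centre of its underside. It stays shut. The shells differ in weight, 165 to 435 g, so weight is no sure clue
- canister_b: alike, in every measure as canister_a. Two of the three are empty; one, any of them, holds a loose steel ball of 34 mm and 160 g, which rolls freely 29 mm either way of the middle along that canister's x axis
- canister_c: alike, in every measure as canister_a. Shaken along x, the canister with the ball gives jolts as it knocks on the short ends; tipped about its y axis even a little (0.02 rad), its ball rolls to the lower end, stays there and shifts the weight: 0.045 N m of moment either way of the middle
- pad: flat grey rubber hand-over pad, 100 (x) x 140 (y) x 4 mm, fixed on the bench beyond the canisters; origin at the centre of its underside
- dish: bystander: closed glass dish, 60 mm across, 16 mm high; origin under its centre
- jar: bystander: amber jar, 48 mm across, 60 mm high; origin under its centre
- forceps: bystander: steel forceps lying on the bench, 115 mm long along its x, 8 mm high; origin under its middle
- slidebox: bystander: blue slide box 30 x 82 (its y) x 30 mm; origin under its centre
- beaker: bystander: glass cup, 64 mm across, 75 mm high; origin under its centre
- stopper: bystander: rubber stopper, 28 mm across, 24 mm high; origin under its centre
Not all that is in view belongs to the job. Leave any orange look-alike of the canister_c alone. Leave any yellow look-alike of the canister_b alone.

How it is judged (in metres and radians):
On the way, in this order (a step that is already met when the one before it is completed fails the run):
1. lifted off the bench, the rattling canister is shaken: its ball runs to its +x end (((distance between ball_center and canister_a below 0.055 m and height (world z) of canister_a above 0.03 m and x of ball_center in the frame of canister_a above 0.015 m) or (distance between ball_center and canister_b below 0.055 m and height (world z) of canister_b above 0.03 m and x of ball_center in the frame of canister_b above 0.015 m) or (distance between ball_center and canister_c below 0.055 m and height (world z) of canister_c above 0.03 m and x of ball_center in the frame of canister_c above 0.015 m))).
2. lifted off the bench, the rattling canister is shaken: its ball runs to the -x end (((distance between ball_center and canister_a below 0.055 m and height (world z) of canister_a above 0.03 m and x of ball_center in the frame of canister_a below -0.015 m) or (distance between ball_center and canister_b below 0.055 m and height (world z) of canister_b above 0.03 m and x of ball_center in the frame of canister_b below -0.015 m) or (distance between ball_center and canister_c below 0.055 m and height (world z) of canister_c above 0.03 m and x of ball_center in the frame of canister_c below -0.015 m))).
3. lifted off the bench, the rattling canister is shaken: its ball runs to the +x end again (((distance between ball_center and canister_a below 0.055 m and height (world z) of canister_a above 0.03 m and x of ball_center in the frame of canister_a above 0.015 m) or (distance between ball_center and canister_b below 0.055 m and height (world z) of canister_b above 0.03 m and x of ball_center in the frame of canister_b above 0.015 m) or (distance between ball_center and canister_c below 0.055 m and height (world z) of canister_c above 0.03 m and x of ball_center in the frame of canister_c above 0.015 m))).
4. lifted off the bench, the rattling canister is shaken: its ball runs to the -x end again (((distance between ball_center and canister_a below 0.055 m and height (world z) of canister_a above 0.03 m and x of ball_center in the frame of canister_a below -0.015 m) or (distance between ball_center and canister_b below 0.055 m and height (world z) of canister_b above 0.03 m and x of ball_center in the frame of canister_b below -0.015 m) or (distance between ball_center and canister_c below 0.055 m and height (world z) of canister_c above 0.03 m and x of ball_center in the frame of canister_c below -0.015 m))).
At the end, for the whole second after the job is handed in: The canister with the ball is held in the fingers, its underside 60 to 250 mm above the bench, within 40 mm (level) of the pad's centre, upright within 0.2 rad, still, and not touching the pad or another canister; the two quiet ones stand upright on the bench within 60 mm of where they started (((distance between ball_center and canister_a below 0.055 m and horizontal distance between canister_a and pad below 0.04 m and height (world z) of canister_a between 0.06 and 0.25 m and angle between canister_a's own z axis and vertical below 0.2 rad and linear speed of each of canister_a, canister_b, canister_c below 0.03 m/s and contact force between the fingers and canister_a above 1 N and contact force between canister_a and pad below 0.1 N and height (world z) of each of canister_b, canister_c below 0.006 m and angle between each of canister_b, canister_c's own z axis and vertical below 0.1 rad and distance of each of canister_b, canister_c from where it was at the start of the episode below 0.06 m and contact force between each of canister_a, the fingers and canister_b below 0.1 N and contact force between each of canister_a, the fingers and canister_c below 0.1 N) or (distance between ball_center and canister_b below 0.055 m and horizontal distance between canister_b and pad below 0.04 m and height (world z) of canister_b between 0.06 and 0.25 m and angle between canister_b's own z axis and vertical below 0.2 rad and linear speed of each of canister_b, canister_a, canister_c below 0.03 m/s and contact force between the fingers and canister_b above 1 N and contact force between canister_b and pad below 0.1 N and height (world z) of each of canister_a, canister_c below 0.006 m and angle between each of canister_a, canister_c's own z axis and vertical below 0.1 rad and distance of each of canister_a, canister_c from where it was at the start of the episode below 0.06 m and contact force between each of canister_b, the fingers and canister_a below 0.1 N and contact force between each of canister_b, the fingers and canister_c below 0.1 N) or (distance between ball_center and canister_c below 0.055 m and horizontal distance between canister_c and pad below 0.04 m and height (world z) of canister_c between 0.06 and 0.25 m and angle between canister_c's own z axis and vertical below 0.2 rad and linear speed of each of canister_c, canister_a, canister_b below 0.03 m/s and contact force between the fingers and canister_c above 1 N and contact force between canister_c and pad below 0.1 N and height (world z) of each of canister_a, canister_b below 0.006 m and angle between each of canister_a, canister_b's own z axis and vertical below 0.1 rad and distance of each of canister_a, canister_b from where it was at the start of the episode below 0.06 m and contact force between each of canister_c, the fingers and canister_a below 0.1 N and contact force between each of canister_c, the fingers and canister_b below 0.1 N))); the arm keeps its last pose, push and grip.
It fails at once if a quiet canister is held out over the pad ((horizontal distance between canister_a and pad below 0.04 m and height (world z) of canister_a above 0.05 m and distance between ball_center and canister_a above 0.07 m) or (horizontal distance between canister_b and pad below 0.04 m and height (world z) of canister_b above 0.05 m and distance between ball_center and canister_b above 0.07 m) or (horizontal distance between canister_c and pad below 0.04 m and height (world z) of canister_c above 0.05 m and distance between ball_center and canister_c above 0.07 m)).
It fails at once if a bystander is moved by more than 30 mm (distance of any of dish, jar, forceps, slidebox, beaker, stopper from where it was at the start of the episode above 0.03 m).
It also fails if it takes over 72 s, if anything falls off the work surface, if the arm or the gripper's body presses on something with over 40 N, if the wrist force passes 120 N, or if a joint passes its speed limit or range.

## Working session

There is one attempt and no reset: what is moved stays moved. The work goes in short steps, Python scripts to look and compute and a tool call to move; the robot and the scene stay as the last step left them, time stands still between calls to the robot, and variables do not carry over. Pictures are saved under pics/ and viewed, about 8 in all and at most 12, crops included, and the job is handed in when it is done.

Besides the shell and the picture viewer there is one more tool, called as a command line: name --argument value ..., lists and objects as JSON in quotes. drive_tool: Moves the arm, as the interface text tells. Its arguments: {"type":"object","properties":{"motion":{"type":"array"}},"required":["motion"]}

```bash
mkdir -p pics
cat > h.py <<'E'
import numpy as np, cv2
from cell import arm, vision
def shot(n,f):
    c=vision.read_camera(n); cv2.imwrite(f,c['img']); np.savez(f+'.npz',**{k:np.array(c[k]) for k in('intrinsics','rvec','tvec')}); return c
def px2w(f,uv,z,fish=False):
    c=np.load(f+'.npz'); K=c['intrinsics']; R=cv2.Rodrigues(c['rvec'])[0]; t=c['tvec'].ravel()
    d=np.array([(uv[0]-K[0,2])/K[0,0],(uv[1]-K[1,2])/K[1,1],1.])
    if fish:
        r=np.hypot(d[0],d[1]); d=np.array([*(d[:2]/r*np.sin(r)),np.cos(r)])
    o=-R.T@t; w=R.T@d; return (o+w*(z-o[2])/w[2])
E
python3 - <<'E'
from h import *
for n in('top','side'):
    c=shot(n,f'pics/{n}0.png'); print(n,c['intrinsics'],-cv2.Rodrigues(np.array(c['rvec']))[0].T@np.array(c['tvec']).ravel())
o=arm.get_obs();print({k:np.round(v,3) for k,v in o.items()},arm.tips_ahead)
E
```

```text
top [[419.55010153   0.         320.25400013]
 [  0.         419.55010153 200.93384621]
 [  0.           0.           1.        ]] [ 4.48565184e+02 -5.10660211e-01  1.13371782e+03]
side [[515.11534753   0.         331.46826425]
 [  0.         515.11534753 199.54317764]
 [  0.           0.           1.        ]] [152.00170261 950.31516759 732.25457351]
{'time': np.float64(0.1), 'q': array([-1.427,  0.528,  1.434, -0.   ,  1.181, -0.179]), 'dq': array([ 0.   , -0.003, -0.001,  0.   , -0.001, -0.002]), 'effort': array([-1.0000e-03, -4.4099e+01, -1.7715e+01,  6.4000e-02,  5.3000e-02,
       -0.0000e+00]), 'position': array([ 198.177, -592.071,  229.655]), 'eef_rot': array([-3.099, -0.505, -0.   ]), 'contact_force': array([ 0.646, -0.482,  0.666]), 'ft_torque': array([-0.053, -0.005, -0.01 ]), 'opening': np.float64(87.007)} 8.0
```

View pics/top0.png

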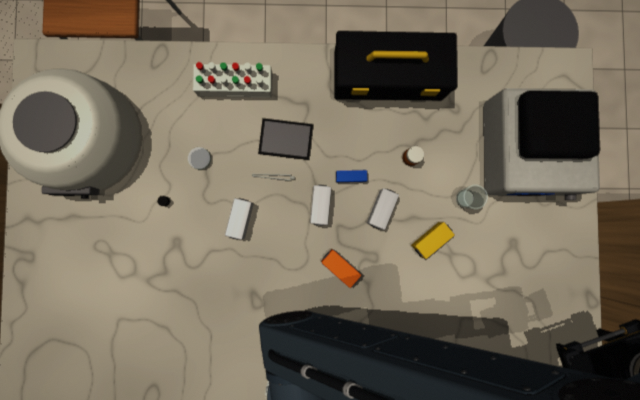

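View pics/side0.png

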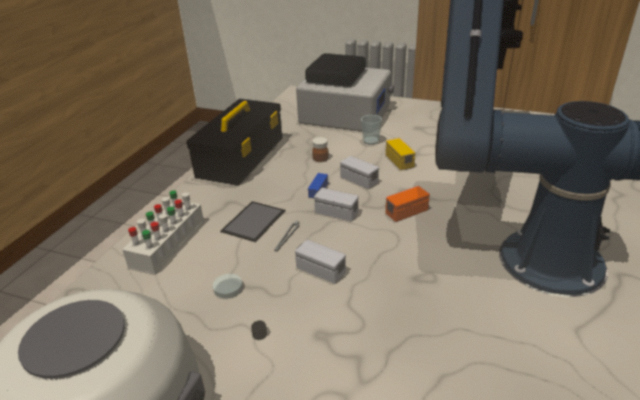

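The top view shows three silver canisters at about (239,218), (320,205) and (384,209), and the pad at (286,139). The forceps are at (273,177), the blue box at (352,177), the orange look-alike at (342,268) and the yellow one at (434,240).

Run:
```python
from h import *
im=cv2.imread('pics/top0.png'); hsv=cv2.cvtColor(im,cv2.COLOR_BGR2HSV); f='pics/top0.png'
for u,v in((239,218),(320,205),(384,209)): print(im[v,u],hsv[v,u])
print('bench',hsv[230,290],hsv[240,200])
m=((hsv[...,1]<22)&(hsv[...,2]>170)).astype(np.uint8)
for u,v in((239,218),(320,205),(384,209)):
    w=np.zeros_like(m); w[v-28:v+28,u-28:u+28]=m[v-28:v+28,u-28:u+28]
    n,l,s,c=cv2.connectedComponentsWithStats(w); k=1+np.argmax(s[1:,4])
    P=np.argwhere(l==k)[:,::-1].astype(np.float32)
    b=cv2.boxPoints(cv2.minAreaRect(P)); W=np.array([px2w(f,p,50)[:2] for p in b])
    e=[W[1]-W[0],W[2]-W[1]]; L=max(e,key=np.linalg.norm)
    print(s[k,4],'centre',W.mean(0).round(1),'meanpx',px2w(f,P.mean(0),50)[:2].round(1),'sides',[round(np.linalg.norm(x)) for x in e],'yaw deg',np.degrees(np.arctan2(L[1],L[0])).round(1)%180)
for n,p,z in(('pad',(286,139),4),('forL',(254,177),8),('forR',(294,178),8),('box',(352,176),30),('jar',(414,155),60),('or',(343,267),50),('dish',(200,158),16),('stop',(164,201),24),('beak',(472,197),40)): print(n,px2w(f,p,z)[:2].round())
```

```text
[187 194 193] [ 34   9 194]
[179 188 193] [ 19  18 193]
[169 178 183] [ 19  20 183]
bench [ 19  54 162] [ 21  51 165]
601 centre [463.  180.4] meanpx [463.3 180.4] sides [95, 42] yaw deg 166.5
575 centre [499.7 -31.9] meanpx [499.5 -31.8] sides [95, 41] yaw deg 174.8
530 centre [ 490.8 -196.2] meanpx [ 490.2 -195.9] sides [94, 40] yaw deg 158.0
pad [679.  60.]
forL [575. 145.]
forR [573.  37.]
box [ 577. -117.]
jar [ 629. -275.]
or [339. -91.]
dish [624. 287.]
stop [508. 377.]
beak [ 522. -434.]
```

drive_tool --motion '[{"x":40.3,"y":-28.3,"z":5,"spin":0.7},{"x":40.3,"y":-28.3,"z":5,"spin":0.7},{"x":40.3,"y":-28.3,"z":5,"spin":0.7},{"x":40.3,"y":-28.3,"z":5,"spin":0.7},{"x":40.3,"y":-28.3,"z":5,"spin":0.7},{"x":40.3,"y":-28.3,"z":5,"spin":0.7},{"x":40.3,"y":-28.3,"z":5,"spin":0.7},{"x":40.3,"y":-28.3,"z":5,"spin":0.7}]'

```text
invalid input at $.motion[0]: expected keys grip, x, y, z, spin
```

```bash
cat >> h.py <<'E'
def yaw():
    R=cv2.Rodrigues(np.array(arm.get_obs()['eef_rot']))[0]; return R
def go(x,y,z,yw):
    o=arm.get_obs(); R=yaw(); d=R.T@(np.array([x,y,z])-o['position']); y0=np.arctan2(R[1,0],R[0,0])
    print('pos',o['position'].round(1),'yaw',y0.round(3),'tilt',np.round(R[2],4),'t',o['time'].round(2),'-> cm',(d/10).round(2),'spin',round(y0-yw,3))
E
python3 -c "
from h import *
go(490.5,-196,180,-.384)"
```

```text
Traceback (most recent call last):
  File "h.py", line 15, in go
    print('pos',o['position'].round(1),'yaw',y0.round(3),'tilt',np.round(R[2],4),'t',o['time'].round(2),'-> cm',(d/10).round(2),'spin',round(y0-yw,3))
                                                                                     ^^^^^^^^^^^^^^^
AttributeError: 'float' object has no attribute 'round'
```

drive_tool --motion '[{"grip":8.7,"x":40.3,"y":-28.3,"z":5,"spin":0.7},{"grip":8.7,"x":40.3,"y":-28.3,"z":5,"spin":0.7},{"grip":8.7,"x":40.3,"y":-28.3,"z":5,"spin":0.7},{"grip":8.7,"x":40.3,"y":-28.3,"z":5,"spin":0.7},{"grip":8.7,"x":40.3,"y":-28.3,"z":5,"spin":0.7},{"grip":8.7,"x":40.3,"y":-28.3,"z":5,"spin":0.7},{"grip":8.7,"x":40.3,"y":-28.3,"z":5,"spin":0.7},{"grip":8.7,"x":40.3,"y":-28.3,"z":5,"spin":0.7}]'

```text
time: 0.9
position: [433.7, -272.9, 190.1]
eef_rot: [-3.086, 0.59, 0.0]
contact_force: [-0.3, -0.7, 0.2]
opening: 87.0
```

```bash
sed -i "s/o\['time'\].round(2)/round(float(o['time']),2)/" h.py
python3 -c "
from h import *
go(490.5,-196,180,-.384)"
```

```text
pos [ 433.7 -272.9  190.1] yaw -0.378 tilt [-3.e-04 -2.e-04 -1.e+00] t 0.9 -> cm [ 2.44 -9.24  1.01] spin 0.006
```

drive_tool --motion '[{"grip":8.7,"x":2.4,"y":-9.2,"z":1,"spin":0},{"grip":8.7,"x":2.4,"y":-9.2,"z":1,"spin":0},{"grip":8.7,"x":2.4,"y":-9.2,"z":1,"spin":0}]'

```text
time: 1.2
position: [490.9, -192.9, 179.5]
eef_rot: [-3.086, 0.578, 0.002]
contact_force: [-0.2, -0.3, -0.6]
opening: 86.9
```

```bash
python3 -c "
from h import *
c=shot('wrist','pics/w0.png');go(490.5,-196,22,-.384);print(c['intrinsics'],-cv2.Rodrigues(np.array(c['rvec']))[0].T@np.array(c['tvec']).ravel())"
```

```text
pos [ 489.9 -195.2  179.8] yaw -0.372 tilt [-1.5e-03 -4.0e-04 -1.0e+00] t 1.25 -> cm [ 0.1   0.06 15.78] spin 0.012
[[309.70691629   0.         315.55473396]
 [  0.         309.70691629 201.76282683]
 [  0.           0.           1.        ]] [ 552.32593225 -218.52890315  332.81818688]
```

View pics/w0.png

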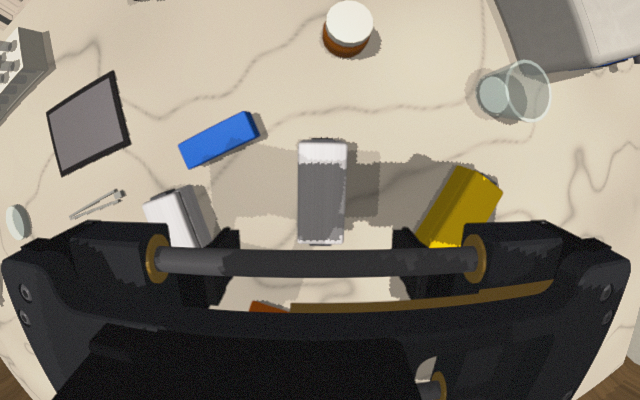

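The wrist view shows the canister lined up between the jaws, its top face cornered at about (300,141), (347,142), (344,241) and (298,241). I check these corners against the top view.

```bash
python3 -c "
from h import *
W=np.array([px2w('pics/w0.png',p,50,True)[:2] for p in((300,141),(347,142),(344,241),(298,241))]);print(W.round(1),W.mean(0).round(1),[np.linalg.norm(W[i]-W[i-1]).round() for i in range(4)])
d=W[0]+W[1]-W[2]-W[3];print(np.arctan2(d[1],d[0]))"
```

```text
[[ 543.1 -199.2]
 [ 526.9 -238.9]
 [ 437.6 -203.5]
 [ 453.9 -161.4]] [ 490.4 -200.8] [np.float64(97.0), np.float64(43.0), np.float64(96.0), np.float64(45.0)]
-0.389413316568452
```

drive_tool --motion '[{"grip":8.7,"x":0.2,"y":0.4,"z":5,"spin":0.012},{"grip":8.7,"x":0.2,"y":0.4,"z":10,"spin":0.012},{"grip":8.7,"x":0.2,"y":0.4,"z":14,"spin":0.012},{"grip":8.7,"x":0.2,"y":0.4,"z":15.8,"spin":0.012},{"grip":8.7,"x":0.2,"y":0.4,"z":15.8,"spin":0.012},{"grip":4,"x":0.2,"y":0.4,"z":15.8,"spin":0.012},{"grip":4,"x":0.2,"y":0.4,"z":15.8,"spin":0.012},{"grip":4,"x":0.2,"y":0.4,"z":15.8,"spin":0.012}]'

```text
time: 2.05
position: [490.5, -203.3, 24.0]
eef_rot: [3.081, -0.608, 0.005]
contact_force: [0.2, 0.1, 0.6]
opening: 70.6
```

drive_tool --motion '[{"grip":4,"x":0,"y":0,"z":0,"spin":0},{"grip":4,"x":0,"y":0,"z":0,"spin":0},{"grip":4,"x":0,"y":0,"z":0,"spin":0}]'

```text
time: 2.35
position: [490.2, -201.8, 23.2]
eef_rot: [-3.081, 0.609, -0.002]
contact_force: [2.1, 3.7, 3.8]
opening: 47.0
```

```bash
cat >> h.py <<'E'
def watch(n=6):
    for i in range(n):
        o=arm.get_obs(); R=yaw(); print(round(float(o['time']),2),o['position'].round(1),'F_tool',(R.T@o['contact_force']).round(2),'T_tool',(R.T@o['ft_torque']).round(3),'op',round(float(o['opening']),1)); vision.read_camera('top')
E
python3 -c "
from h import *
watch(2);go(0,0,0,0)"
```

```text
2.35 [ 490.2 -201.8   23.2] F_tool [ 0.49 -4.25 -3.78] T_tool [0.97  0.007 0.006] op 47.0
2.4 [ 490.1 -201.7   23.1] F_tool [ 0.2  -5.36 -6.18] T_tool [ 0.93  -0.012  0.012] op 45.8
pos [ 490.1 -201.8   23.1] yaw -0.39 tilt [ 8.e-04 -9.e-04 -1.e+00] t 2.45 -> cm [-5.30e+01 -4.00e-02  2.27e+00] spin -0.39
```

Gripped. Now lift 12 cm and shake along tool x, ±3 cm.

drive_tool --motion '[{"grip":4,"x":0,"y":0,"z":0,"spin":0},{"grip":4,"x":0,"y":0,"z":-4,"spin":0},{"grip":4,"x":0,"y":0,"z":-8,"spin":0},{"grip":4,"x":0,"y":0,"z":-12,"spin":0},{"grip":4,"x":0,"y":0,"z":-12,"spin":0},{"grip":4,"x":0,"y":0,"z":-12,"spin":0}]'

```text
time: 3.05
position: [489.2, -202.4, 142.4]
eef_rot: [3.082, -0.607, -0.0]
contact_force: [-0.4, 0.7, -4.6]
opening: 45.7
```

```bash
python3 -c "
from h import *
watch(4)"
```

```text
3.05 [ 489.2 -202.4  142.4] F_tool [-0.59 -0.48  4.59] T_tool [ 0.083 -0.082 -0.035] op 45.7
3.1 [ 488.3 -201.8  141.3] F_tool [-0.58  0.66  4.27] T_tool [ 0.048 -0.109  0.031] op 45.8
3.15 [ 488.  -201.5  140.7] F_tool [-0.22 -0.3   4.41] T_tool [ 0.028 -0.104  0.014] op 45.6
3.2 [ 488.  -201.5  140.4] F_tool [ 0.21 -0.44  4.72] T_tool [ 0.099 -0.036 -0.017] op 46.0
```

drive_tool --motion '[{"grip":4,"x":4,"y":0,"z":0,"spin":0},{"grip":4,"x":4,"y":0,"z":0,"spin":0},{"grip":4,"x":0,"y":0,"z":0,"spin":0},{"grip":4,"x":-4,"y":0,"z":0,"spin":0},{"grip":4,"x":0,"y":0,"z":0,"spin":0},{"grip":4,"x":4,"y":0,"z":0,"spin":0},{"grip":4,"x":0,"y":0,"z":0,"spin":0},{"grip":4,"x":-4,"y":0,"z":0,"spin":0}]'

```text
time: 4.05
position: [455.4, -189.6, 141.3]
eef_rot: [3.081, -0.606, 0.005]
contact_force: [-2.2, 0.5, -4.0]
opening: 45.5
```

```bash
python3 -c "
from h import *
watch(8)"
```

```text
4.05 [ 455.4 -189.6  141.3] F_tool [-2.28  0.34  4.  ] T_tool [ 0.102 -0.291 -0.025] op 45.5
4.1 [ 442.  -180.7  139.3] F_tool [-11.33  -1.47   5.99] T_tool [ 0.216 -0.979 -0.069] op 45.6
4.15 [ 443.8 -181.4  139.4] F_tool [-1.39 -0.58  5.29] T_tool [ 0.152 -0.227 -0.017] op 45.5
4.2 [ 447.9 -184.1  140.3] F_tool [0.93 0.   4.36] T_tool [0.031 0.024 0.002] op 46.0
4.25 [ 450.9 -186.2  141.1] F_tool [ 1.48 -0.13  4.34] T_tool [-0.04   0.025 -0.   ] op 45.9
4.3 [ 452.5 -187.3  141.6] F_tool [ 1.35 -0.11  3.91] T_tool [ 0.042  0.056 -0.017] op 46.1
4.35 [ 453.4 -188.   142. ] F_tool [-0.5   0.48  4.51] T_tool [ 0.032  0.045 -0.017] op 45.9
4.4 [ 453.8 -188.2  142.2] F_tool [-0.18  0.58  4.41] T_tool [ 0.026 -0.013  0.004] op 45.9
```

drive_tool --motion '[{"grip":4,"x":4,"y":0,"z":0,"spin":0},{"grip":4,"x":8,"y":0,"z":0,"spin":0},{"grip":4,"x":4,"y":0,"z":0,"spin":0},{"grip":4,"x":0,"y":0,"z":0,"spin":0},{"grip":4,"x":4,"y":0,"z":0,"spin":0},{"grip":4,"x":8,"y":0,"z":0,"spin":0}]'

```text
time: 5.05
position: [518.3, -211.7, 138.5]
eef_rot: [-3.075, 0.606, 0.026]
contact_force: [3.3, -2.6, -3.1]
opening: 45.9
```

```bash
python3 -c "
from h import *
watch(10)"
```

```text
5.05 [ 518.3 -211.7  138.5] F_tool [4.09 1.2  3.05] T_tool [-0.102  0.438  0.029] op 45.9
5.1 [ 533.6 -221.3  142.1] F_tool [12.41  1.77  2.93] T_tool [-0.063  0.977  0.076] op 45.6
5.15 [ 533.4 -221.8  143.2] F_tool [0.66 0.79 2.99] T_tool [-0.     0.058 -0.002] op 45.9
5.2 [ 530.7 -220.2  142.9] F_tool [ 0.41 -0.83  4.57] T_tool [ 0.033 -0.125 -0.026] op 45.7
5.25 [ 528.8 -219.   142.5] F_tool [-0.99 -0.42  3.27] T_tool [ 0.118 -0.176  0.007] op 45.9
5.3 [ 527.3 -218.   142.2] F_tool [-0.22  0.21  4.53] T_tool [ 0.044 -0.107  0.03 ] op 45.7
5.35 [ 526.4 -217.4  142.1] F_tool [ 0.28 -0.96  4.16] T_tool [ 0.062 -0.13   0.007] op 45.8
5.4 [ 526.  -217.2  142.1] F_tool [-0.13 -0.18  3.57] T_tool [ 0.069 -0.152 -0.015] op 46.0
5.45 [ 525.9 -217.2  142.1] F_tool [-0.41  0.09  4.22] T_tool [-0.014 -0.077 -0.008] op 45.7
5.5 [ 525.9 -217.2  142.3] F_tool [-0.69  0.42  4.65] T_tool [ 0.093 -0.03   0.02 ] op 45.6
```

```bash
cat >> h.py <<'E'
def avg(n=12):
    T=[];F=[]
    for i in range(n):
        vision.read_camera('top'); o=arm.get_obs(); R=yaw(); T.append(R.T@o['ft_torque']); F.append(R.T@o['contact_force'])
    T=np.array(T); print('t',o['time'],'T',T.mean(0).round(3),'se',(T.std(0)/n**.5).round(3),'Ty',T[:,1].round(2),'F',np.mean(F,0).round(2),o['position'].round(1),'tilt',R[2].round(4))
E
python3 -c "
from h import *
avg()"
```

```text
t 6.15 T [ 0.042 -0.089  0.007] se [0.01  0.01  0.009] Ty [-0.08 -0.07 -0.11 -0.09 -0.04 -0.16 -0.03 -0.1  -0.08 -0.11 -0.06 -0.14] F [ 0.05 -0.02  4.41] [ 526.6 -217.6  142.4] tilt [-1.e-04 -0.e+00 -1.e+00]
```

drive_tool --motion '[{"grip":4,"x":-4,"y":0,"z":0,"spin":0},{"grip":4,"x":-8,"y":0,"z":0,"spin":0},{"grip":4,"x":-8,"y":0,"z":0,"spin":0},{"grip":4,"x":-8,"y":0,"z":0,"spin":0},{"grip":4,"x":-8,"y":0,"z":0,"spin":0},{"grip":4,"x":-8,"y":0,"z":0,"spin":0},{"grip":4,"x":-8,"y":0,"z":0,"spin":0},{"grip":4,"x":-8,"y":0,"z":0,"spin":0}]'

```text
time: 6.95
position: [453.2, -187.6, 142.4]
eef_rot: [3.082, -0.607, 0.001]
contact_force: [0.6, 0.8, -4.3]
opening: 45.7
```

```bash
python3 -c "
from h import *
avg()"
```

```text
t 7.55 T [ 0.038 -0.004  0.006] se [0.007 0.008 0.006] Ty [ 0.01 -0.   -0.   -0.01  0.    0.03 -0.03 -0.01  0.01 -0.02  0.04 -0.06] F [-0.27 -0.    4.19] [ 452.6 -187.3  142.4] tilt [ 0.  0. -1.]
```

drive_tool --motion '[{"grip":4,"x":5,"y":0,"z":0,"spin":0},{"grip":4,"x":10,"y":0,"z":0,"spin":0},{"grip":4,"x":15,"y":0,"z":0,"spin":0},{"grip":4,"x":15,"y":0,"z":0,"spin":0},{"grip":4,"x":11,"y":0,"z":0,"spin":0},{"grip":4,"x":8,"y":0,"z":0,"spin":0},{"grip":4,"x":8,"y":0,"z":0,"spin":0},{"grip":4,"x":8,"y":0,"z":0,"spin":0}]'

```text
time: 8.35
position: [525.8, -217.2, 142.3]
eef_rot: [-3.082, 0.608, 0.001]
contact_force: [-0.5, 1.1, -4.3]
opening: 45.8
```

drive_tool --motion '[{"grip":4,"x":0,"y":0,"z":0,"spin":0},{"grip":4,"x":0,"y":0,"z":0,"spin":0},{"grip":4,"x":0,"y":0,"z":0,"spin":0}]'

```text
time: 8.65
position: [527.5, -218.2, 142.5]
eef_rot: [3.082, -0.607, 0.002]
contact_force: [0.4, 0.6, -4.6]
opening: 45.4
```

```bash
python3 -c "
from h import *
avg()"
```

```text
t 9.25 T [0.022 0.012 0.008] se [0.008 0.01  0.009] Ty [ 0.07 -0.07 -0.01  0.01  0.01 -0.02  0.05  0.01  0.03  0.02  0.01  0.05] F [-0.13 -0.01  4.43] [ 526.6 -217.6  142.4] tilt [ 0. -0. -1.]
```

At the same resting position, the moment Ty was -0.089 after a +x stop and +0.012 after a -x stop. That shift is about 2 × 0.045 N m, so the ball is in this canister. I'll do two more full shake cycles with dwells to complete the sequence.

drive_tool --motion '[{"grip":4,"x":-4,"y":0,"z":0,"spin":0},{"grip":4,"x":-8,"y":0,"z":0,"spin":0},{"grip":4,"x":-8,"y":0,"z":0,"spin":0},{"grip":4,"x":-8,"y":0,"z":0,"spin":0},{"grip":4,"x":-4,"y":0,"z":0,"spin":0},{"grip":4,"x":0,"y":0,"z":0,"spin":0},{"grip":4,"x":0,"y":0,"z":0,"spin":0},{"grip":4,"x":0,"y":0,"z":0,"spin":0}]'

```text
time: 10.05
position: [528.5, -218.7, 142.5]
eef_rot: [3.082, -0.607, 0.003]
contact_force: [-0.5, 0.6, -4.6]
opening: 45.7
```

drive_tool --motion '[{"grip":4,"x":-4,"y":0,"z":0,"spin":0},{"grip":4,"x":-8,"y":0,"z":0,"spin":0},{"grip":4,"x":-8,"y":0,"z":0,"spin":0},{"grip":4,"x":-8,"y":0,"z":0,"spin":0},{"grip":4,"x":-4,"y":0,"z":0,"spin":0},{"grip":4,"x":0,"y":0,"z":0,"spin":0},{"grip":4,"x":0,"y":0,"z":0,"spin":0},{"grip":4,"x":0,"y":0,"z":0,"spin":0}]'

```text
time: 10.85
position: [528.2, -218.5, 142.4]
eef_rot: [3.082, -0.607, 0.002]
contact_force: [-0.8, 0.3, -4.9]
opening: 45.9
```

drive_tool --motion '[{"grip":4,"x":-4,"y":0,"z":0,"spin":0},{"grip":4,"x":-8,"y":0,"z":0,"spin":0},{"grip":4,"x":-8,"y":0,"z":0,"spin":0},{"grip":4,"x":-8,"y":0,"z":0,"spin":0},{"grip":4,"x":-4,"y":0,"z":0,"spin":0},{"grip":4,"x":0,"y":0,"z":0,"spin":0},{"grip":4,"x":0,"y":0,"z":0,"spin":0},{"grip":4,"x":0,"y":0,"z":0,"spin":0}]'

```text
time: 11.65
position: [528.1, -218.5, 142.4]
eef_rot: [3.082, -0.607, 0.002]
contact_force: [-0.7, 0.6, -4.8]
opening: 45.6
```

```bash
python3 -c "
from h import *
avg(6)
im=cv2.imread('pics/top0.png'); g=cv2.cvtColor(im,cv2.COLOR_BGR2HSV)
w=np.zeros(im.shape[:2],np.uint8); w[112:165,252:322]=(g[112:165,252:322,2]<135)
n,l,s,c=cv2.connectedComponentsWithStats(w);k=1+np.argmax(s[1:,4]);b=cv2.boxPoints(cv2.minAreaRect(np.argwhere(l==k)[:,::-1].astype(np.float32)))
W=np.array([px2w('pics/top0.png',p,4)[:2] for p in b]);print(W.round(),W.mean(0).round(1))
# side check
print([px2w('pics/side0.png',p,4)[:2].round() for p in((253,221),)])
p=W.mean(0); go(p[0],p[1],143,-.39)"
```

```text
t 11.95 T [ 0.064 -0.099  0.011] se [0.011 0.011 0.013] Ty [-0.08 -0.14 -0.14 -0.07 -0.09 -0.09] F [-0.24 -0.32  4.41] [ 525.7 -217.1  142.3] tilt [-1.2e-03 -2.0e-04 -1.0e+00]
[[635. 139.]
 [741. 129.]
 [727. -16.]
 [621.  -4.]] [681.   62.2]
[array([677.,  66.])]
pos [ 525.7 -217.1  142.3] yaw -0.389 tilt [-1.2e-03 -2.0e-04 -1.0e+00] t 11.95 -> cm [  3.77 -31.73  -0.07] spin 0.001
```

drive_tool --motion '[{"grip":4,"x":0.5,"y":-4,"z":0,"spin":0},{"grip":4,"x":1,"y":-8,"z":0,"spin":0},{"grip":4,"x":1.5,"y":-12,"z":0,"spin":0},{"grip":4,"x":2,"y":-16,"z":0,"spin":0},{"grip":4,"x":2.5,"y":-20,"z":0,"spin":0},{"grip":4,"x":3,"y":-24,"z":0,"spin":0},{"grip":4,"x":3.4,"y":-28,"z":0,"spin":0},{"grip":4,"x":3.7,"y":-31.7,"z":0,"spin":0}]'

```text
time: 12.75
position: [681.3, 63.4, 142.3]
eef_rot: [-3.082, 0.607, 0.001]
contact_force: [0.8, -0.6, -5.1]
opening: 46.0
```

drive_tool --motion '[{"grip":4,"x":0,"y":0,"z":0,"spin":0},{"grip":4,"x":0,"y":0,"z":0,"spin":0},{"grip":4,"x":0,"y":0,"z":0,"spin":0},{"grip":4,"x":0,"y":0,"z":0,"spin":0},{"grip":4,"x":0,"y":0,"z":0,"spin":0},{"grip":4,"x":0,"y":0,"z":0,"spin":0},{"grip":4,"x":0,"y":0,"z":0,"spin":0},{"grip":4,"x":0,"y":0,"z":0,"spin":0}]'

```text
time: 13.55
position: [681.1, 61.3, 142.5]
eef_rot: [-3.082, 0.608, -0.0]
contact_force: [0.3, 0.0, -4.8]
opening: 45.6
```

```bash
python3 -c "
from h import *
shot('side','pics/s1.png');shot('wrist','pics/w1.png')
watch(2);go(681,63,143,-.39)"
```

```text
13.65 [681.1  61.6 142.5] F_tool [-0.15  0.34  4.65] T_tool [ 0.093 -0.028 -0.022] op 45.9
13.7 [681.1  61.6 142.4] F_tool [-0.23 -0.13  3.71] T_tool [ 0.011 -0.132  0.008] op 45.6
pos [681.1  61.6 142.4] yaw -0.389 tilt [ 0. -0. -1.] t 13.75 -> cm [-0.06 -0.12 -0.06] spin 0.001
```

View pics/s1.png

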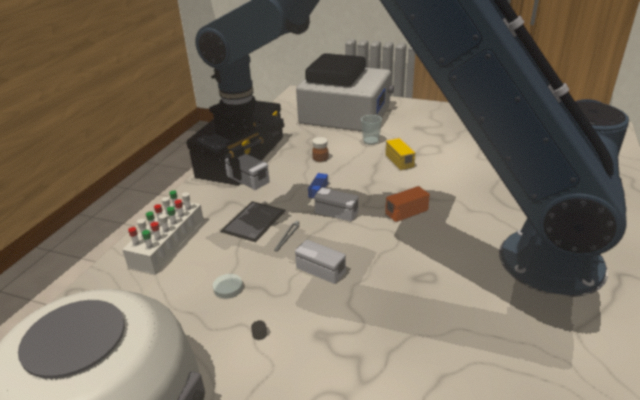

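View pics/w1.png

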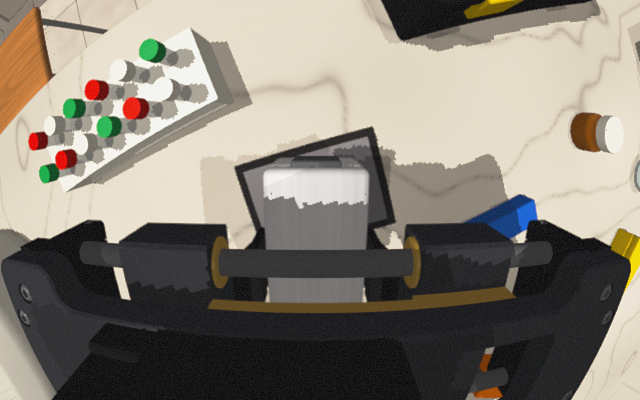

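The side view shows the canister upright in the jaws at (248,170), above the pad at (253,221). The other canisters at (335,203) and (320,260) and the bystanders are where they were. The wrist view shows it held squarely at (316,235) above the pad.

```bash
python3 -c "
from h import *
print(arm.get_obs()['dq'].round(4)); print(arm.hand_in())"
```

```text
[ 0.0011 -0.0001  0.0005  0.0001 -0.0018  0.0016]
the job is handed in; nothing more can be done
None
```

The first canister I lifted, the right-hand one in the top view at about (490, -200) mm, held the ball. I never touched the other two. I shook it along its length with brisk 7–8 cm strokes, well over three times to and fro. I then carried it to the pad and handed in with it still in the gripper.

- **Rattle check:** At the same resting place, the moment about its y axis was -0.09 N m after a stop towards +x. It was +0.01 N m after a stop towards -x. That difference is about 0.10 N m with roughly 0.014 N m of noise, which fits the expected 2 × 0.045 N m. A further rest after the last shakes, again a +x stop, read -0.10 N m.
- **Position:** The gripper was at (681, 62, 142) mm against a pad centre of about (681, 62) mm measured from above; a rough side-camera reading gave (677, 66) mm. From the grip height, the underside was about 12 cm above the bench (not measured directly).
- **State at hand-in:** The tool was vertical, the arm practically still, the gripper opening 46 mm and the load about 4.4 N. The job had taken about 14 s.
- **Last pictures:** The canister was upright above the pad. In the side view the other canisters and bystanders stood where they were at the start.

The checks agreed with each other, apart from noise in single moment readings. I did not check which end the canister counts as its own +x, so I relied on repeated cycles to meet the four steps in order. The hand-in gave no verdict.

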